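# Pin back the tape-tension arm of a note-strapping machine for threading

## Robot

A 6-joint arm with a two-finger parallel gripper is mounted at the origin on the work surface. World frame = base frame: x ahead of the robot, y to its left, z up, the work surface at z = 0. Lengths are in m, angles in rad, forces in N, time in s.
With the tool pointing down it reaches from about 0.275 to 0.825 m from the base axis. Payload 4.9 kg.
Tool frame: the origin (TCP) lies on the front face of the gripper's body, between the roots of the fingers; the fingertips stand 73 mm ahead of it and the grasp point (between the pads) lies 54 mm ahead of it; z points along the fingers, y is the line along which they close (so a half turn about z gives the same grasp; the last joint's range is limited). The gripper opens to 85 mm and grips with 20 to 120 N. Pads are 22 mm wide; open, the fingers measure 114 mm over their backs; the gripper's body (76 mm by 85 mm) begins 54 mm behind the grasp point. The pads swing forward as they close: fully open they stand 13 mm farther back than shut.
Start: joints at [1.135, 0.326, -0.193, 1.052, 0, 1.437], TCP at [0.163, 0.525, 0.304] pointing down, gripper open.
Joint ranges: [-2.65, 2.65], [-0.97, 1.79], [-1.3, 1.35], [-1.93, 2.1], [-1.47, 1.37], [-3.14, 3.14]. Speed limits (rad/s): [2.57, 2.57, 3.14, 3.14, 3.14, 3.14].

## Interface

Orientations are given as a 3x3 rotation matrix whose columns are the frame's x, y, z axes.
In Python, from workcell import bot gives the robot as it stands. The module is installed in compiled form; this text tells all that it offers.
- The arm moves only by the tool drive_tool, never from a script. Its argument "deltas" is a list of rows, each a list of 7 numbers: the shift along the tool's x, y, z in units of 25 mm (1.0 is 25 mm), then the turn, a rotation vector about the tool's x, y, z in units of 8 degrees (1.0 is 8 degrees), then the finger opening in mm, from 0 to 85.4. In form: [[x, y, z, ax, ay, az, fingers], ...]. A call has 1 to 12 rows; each row shifts and turns the commanded pose from where the row before left it, along the tool's axes as they then stand; what a row does not reach is not made up. A row lasts 1/10 s, in which the tool goes at most 50 mm and 8.59 degrees, less where a joint would pass 70% of its speed; a pose out of reach is approached as far as the arm can. A call is refused whole if a number of a shift passes 1 or a number of a turn 1, either way. A call with a gripper value outside its range is refused whole. The fingers move at their own pace and stop on an object; the grip force is fixed at half the most. Time passes only in rows, so rows that do not move let the fingers close. It gives the time, the measured TCP pose, the force, the opening and the grip force at its end, in the units of the state.
- bot.get_obs(): the state, without advancing time (a new reading comes with each control period).
- bot.get_image(name): name is "scene" or "top" or "wrist"; returns a dict with "img" (400x640x3 uint8, red, green, blue), "z_map" (400x640 float32, m along the optical axis (not along the pixel's ray), 0 where there is no reading), "fx", "fy", "cx", "cy" (pixels), "R" (3x3) and "t" (3): a world point X has camera coordinates R X + t. Camera axes: x right, y down, z forward; pixel columns grow to the right and rows downward; lengths in m; the calibration is good to about 2 mm. The wrist camera is an equidistant fisheye: a pixel r from the principal point sees the ray r / f radians off the axis. A picture is of the moment at which its call begins.
- bot.job_done(): hands the job in; it is judged then, once.
Trained networks look in the newest picture that a camera, given by its name, has taken for a name from the list of things; names that differ only in an ending like _2 or _b are one class to them, and where a whole thing is asked for, a point or a joint stands for the part that bears it (a point fixed in the world has none). Each returns a list of dicts, best first, with "conf" (0 to 1); they miss things now and then, are a little off and sometimes report something else, mostly with a low value. They report only what shows in the picture. A call takes as long as a camera call.
- bot.look_for(camera, label): "pixel" ([column, row] in pixels, amid what is visible of it).
The state is a dict: "time_s": time; "joint_positions": joint angles; "dq": joint speeds; "effort": joint torques, N m; "position": TCP position; "orientation": TCP orientation; "contact_force": force on the tool from outside, world axes, zero at the start; "ft_torque": the same for the moment, N m; "gripper_width": opening from 0.0 (shut) to 1.0 (fully open); "grip_force": force on a finger pad.
Only numpy, scipy, OpenCV 4.12 (cv2) and the standard library are available. Lean on these libraries where they do the work, as an engineer would, in place of code of your own. Each camera call takes 0.05 s, during which the arm holds its last target. There are 200 camera calls.

## Task

The tape-feed unit of a note-strapping machine is out on the bench, ready for a new tape to be threaded: swing its sprung tension arm against the spring to the fourth mark of the scale, and put the index pin that stands in the arm fully home in the hole at that mark, so that the arm stays there when you let go. Do not draw the pin right out of the arm, feel for the hole without forcing the pin, and do not let the arm snap back. Leave the loose things on the bench where they are.

Things in the scene. Friction and masses are not known exactly. Their poses are not given: they have to be found in the camera images.
- tape_unit: Tape-feed unit, fixed flat on the bench: grey chassis 280 (x) x 340 (y) mm, top 16 mm high, with tape reel, motor, guide rollers, sprung tension arm and, under the arm, a steel index plate with scale. Origin: centre of the underside; z up, x away from the robot when unturned. The arm's pivot is at x 75, y 45 mm of this frame; the arm reaches towards the robot. All heights here are above the bench.
- tension_arm (a joint): Arm deflection, rad: 0 at rest on its stop, growing clockwise seen from above against the torsion spring, end of travel 1.15; fourth mark nominally 0.84. The spring pushes back at the pin with 2 N at rest, 6 N at the fourth mark. The index plate, with its scale, is clamped in slots where a fitter left it: all holes and marks may lie up to 10 mm along the arc to one side of nominal. Look, or feel.
- pivot_top (a point): Point on the arm's upright pivot axis, 53 mm high. About this axis the index plate is an arc (top 30 mm high, 14 mm thick) with five holes 11.5 mm wide on a 130 mm radius, 12 degrees (27 mm) apart. On the white rim outside them one long dark mark stands in line with each hole; short marks are halves. Count from the arm's rest end, which is blank: hole 1 is 12 degrees from rest, hole 4 is 48.
- pin_eye (a point): Centre of the upper mouth of the upright hole (11.5 mm wide) in the arm's eye block, 130 mm from the pivot axis; it swings with the arm. The block is 26 x 26 mm, from 33 to 53 mm high. Beyond it a dark pointer in a fork lies over the scale; 57 mm farther out is an idler roller 24 mm wide, top 75 mm high. Else nothing as high as the block is within 60 mm of the pin up to the fourth mark.
- index_pin: Loose steel pin with black knob, 73 mm long, 60 g, upright in the arm's eye. Origin: its nose; z towards the knob. Shank 10 mm wide, 35 long, last 2 mm tapered to 8; knob 22 wide, 38 tall. At the start the nose stands on the blank plate, 30 mm high. Home: knob down on the eye block, nose 18 mm high, 12 mm into a hole. Raised over 23 mm off the plate it leaves the eye and the arm flies back.
- screwdriver: Loose screwdriver, 190 mm long, lying on the bench beside the unit; to be left alone. Origin at the middle of its underside.
- tape_core: Empty cardboard tape core, a ring 72 mm wide and 24 mm high, beside the unit; to be left alone. Origin at the centre of its underside.
- date_stamp: Self-inking stamp, 30 x 50 mm, 87 mm high, beside the unit; to be left alone. Origin at the centre of its underside.
- pin_dish: Small white dish, 80 mm wide and 22 mm high, beside the unit; to be left alone. Origin at the centre of its underside.

How it is judged:
By the outcome, as a careful person would: the job done as asked, in the order asked, and still so for the second after the job is handed in, with the robot touching nothing.
It also fails if it takes over 67 s, if anything falls off the work surface, if the arm or the gripper's body presses on something with over 40 N, if the wrist force passes 120 N, or if a joint passes its speed limit or range.

## Working session

There is one attempt and no reset: what is moved stays moved. The work goes in short steps, Python scripts to look and compute and a tool call to move; the robot and the scene stay as the last step left them, time stands still between calls to the robot, and variables do not carry over. Pictures are saved under pics/ and viewed, at most 10 in all, crops included, and the job is handed in when it is done.

Besides the shell and the picture viewer there is one more tool, called after "Request:" as name(argument=value, ...), one argument or row to a line, values as JSON. drive_tool: Moves the arm, as the interface text tells. Its arguments: {"type":"object","properties":{"deltas":{"type":"array","items":{"type":"array","items":{"type":"number"}}}},"required":["deltas"]}

```bash
mkdir -p pics; cat > h.py <<'E'
import numpy as np, cv2
from workcell import bot
def px2w(d,p,z=None):
    u,v=p; R=np.array(d["R"]);t=np.array(d["t"])
    ray=np.array([(u-d["cx"])/d["fx"],(v-d["cy"])/d["fy"],1])
    o=-R.T@t; r=R.T@ray
    s=d["z_map"][int(round(v)),int(round(u))] if z is None else (z-o[2])/r[2]
    return o+s*r
def w2px(d,X):
    c=np.array(d["R"])@np.array(X)+np.array(d["t"]); return np.array([d["cx"]+d["fx"]*c[0]/c[2],d["cy"]+d["fy"]*c[1]/c[2]])
def save(d,n): cv2.imwrite("pics/"+n,cv2.cvtColor(d["img"],cv2.COLOR_RGB2BGR))
E
python3 - <<'E'
from h import *
np.set_printoptions(precision=4,suppress=True)
o=bot.get_obs();print(o)
for c in("top","scene"):
    d=bot.get_image(c);save(d,c+"0.png");print(c,d["fx"],-np.array(d["R"]).T@d["t"])
    for l in("tape_unit","pivot_top","pin_eye","index_pin","tension_arm","date_stamp","screwdriver"):
        for r in bot.look_for(c,l)[:2]: print(l,r,px2w(d,r["pixel"]))
E
```

```text
{'time_s': 0.0, 'joint_positions': array([ 1.1348,  0.327 , -0.1936,  1.052 , -0.    ,  1.4366]), 'dq': array([-0.0002,  0.001 ,  0.0008,  0.001 ,  0.0006,  0.0001]), 'effort': array([  0.0004, -44.3395,  26.2441,   0.0153,  -0.0001,   0.    ]), 'position': array([0.1633, 0.5247, 0.3031]), 'orientation': array([[-0.9548,  0.2972, -0.0007],
       [ 0.2972,  0.9548, -0.0016],
       [ 0.0002, -0.0018, -1.    ]]), 'contact_force': array([-0.1508,  0.6623,  0.4724]), 'ft_torque': array([ 0.0254, -0.0663, -0.0134]), 'grip_force': 0.0, 'gripper_width': 1.0001732099923368}
top 414.32631718800434 [0.4601 0.0029 1.1391]
tape_unit {'pixel': [295.1, 188.0], 'conf': 0.77} [0.5967 0.0646 0.0191]
pivot_top {'pixel': [290.5, 178.3], 'conf': 0.56} [0.6199 0.0763 0.0415]
pin_eye {'pixel': [294.3, 180.5], 'conf': 0.9} [0.6142 0.066  0.0409]
tension_arm {'pixel': [288.6, 174.2], 'conf': 0.79} [0.6308 0.0816 0.0421]
date_stamp {'pixel': [159.3, 183.8], 'conf': 0.89} [0.5956 0.4168 0.0661]
screwdriver {'pixel': [479.2, 228.2], 'conf': 0.9} [ 0.4965 -0.4333  0.0216]
scene 504.68178446607385 [1.5226 0.3412 1.0032]
tape_unit {'pixel': [346.7, 232.3], 'conf': 0.94} [0.6204 0.0687 0.0133]
pivot_top {'pixel': [346.2, 224.2], 'conf': 0.57} [0.6159 0.0649 0.0388]
pin_eye {'pixel': [346.6, 226.1], 'conf': 0.87} [0.6247 0.0689 0.0414]
index_pin {'pixel': [345.1, 224.3], 'conf': 0.75} [0.6173 0.0623 0.0388]
tension_arm {'pixel': [342.0, 217.4], 'conf': 0.96} [0.5943 0.0454 0.0374]
date_stamp {'pixel': [489.2, 259.0], 'conf': 0.62} [0.6092 0.4383 0.0453]
screwdriver {'pixel': [205.5, 167.6], 'conf': 0.67} [ 0.5145 -0.4294  0.0117]
```

```bash
python3 - <<'E'
import cv2
a=cv2.imread("pics/top0.png")[100:300,190:420]; cv2.imwrite("pics/t1.png",cv2.resize(a,None,fx=3,fy=3,interpolation=cv2.INTER_CUBIC)[:600,:800])
a=cv2.imread("pics/scene0.png")[130:330,230:480]; cv2.imwrite("pics/s1.png",cv2.resize(a,None,fx=3,fy=3,interpolation=cv2.INTER_CUBIC))
E
```

```text
(no output)
```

View pics/t1.png

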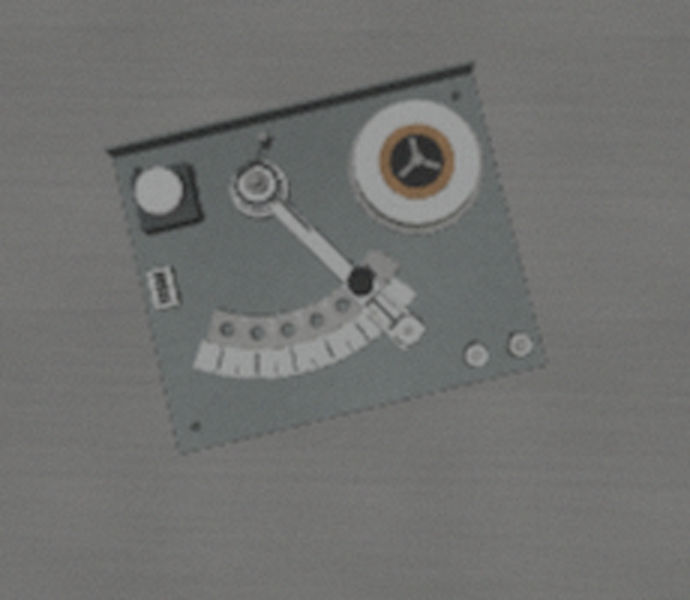

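View pics/s1.png

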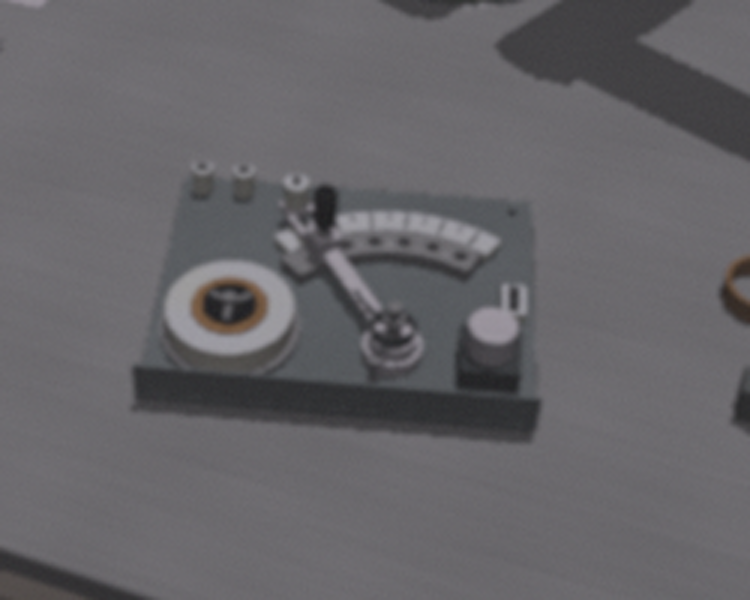

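The top crop shows the pivot at (258,183), the black knob at (361,281), and five holes at (343,306), (317,320), (288,329), (257,333) and (227,329). Hole 4 is the one at (257,333), with a long mark beyond each hole. The scene view agrees.

```bash
python3 - <<'E'
from h import *
from scipy.optimize import least_squares
np.set_printoptions(precision=4,suppress=True)
d=bot.get_image("top")
f=lambda x,y,z:px2w(d,(190+(x-1)/3,100+(y-1)/3),z)[:2]
P=f(258,183,.053);K=f(361,281,.1)
H=np.array([f(x,y,.03) for x,y in((343,306),(317,320),(288,329),(257,333),(227,329))])
print("pivot",P,"knob",K,np.linalg.norm(K-P));print(H)
th=np.radians(12)
def m(q): # pivot, angle of hole1 (clockwise on)
    a=q[2]-th*np.arange(5); return q[:2]+.13*np.c_[np.cos(a),np.sin(a)]
g=lambda q:np.r_[(m(q)-H).ravel(),(q[:2]-P)]
q=least_squares(g,[*P,np.arctan2(*(H[0]-P)[::-1])]).x
print(q,g(q),np.degrees(q[2]))
a0=np.arctan2(*(K-q[:2])[::-1]);print("arm ang",np.degrees(a0),"hole1 from rest",np.degrees((a0-q[2])%(2*np.pi)))
# knob segmentation
im=d["img"].max(2)[185:203,300:320];print(im.min())
m_=im<70;ys,xs=np.nonzero(im<60);print(len(xs),xs.mean()+300,ys.mean()+185)
E
```

```text
pivot [0.6649 0.1161] knob [0.574  0.0222] 0.13063184105913025
[[0.5589 0.0392]
 [0.5459 0.0622]
 [0.5373 0.088 ]
 [0.5333 0.1156]
 [0.5363 0.1425]]
[ 0.664   0.1161 -2.507 ] [ 0.0004 -0.0002 -0.0003  0.0003 -0.0003  0.0003  0.0007 -0.0003  0.0003
 -0.0001 -0.0009 -0.    ] -143.63877647872175
arm ang -133.7948660270024 hole1 from rest 9.843910451719335
44
53 309.9811320754717 193.35849056603774
```

Request:
drive_tool(
  deltas=[
    [0,0,0,0,0,-0.99,60],
    [0,0,0,0,0,-0.99,60],
    [0,0,0,0,0,-0.99,60],
    [0,0,0,0,0,-0.99,60],
    [0,0,0,0,0,-0.99,60],
    [0,0,0,0,0,-0.99,60],
    [0,0,0,0,0,-0.99,60],
    [0,0,0,0,0,-0.99,60],
  ],
)

```text
time_s: 1.65
position: [0.1635, 0.5252, 0.3039]
orientation: [[-0.69, -0.724, -0.0], [-0.724, 0.69, -0.0], [0.0, -0.0, -1.0]]
contact_force: [1.2, -0.7, 0.8]
gripper_width: 0.703
grip_force: 0.0
```

Request:
drive_tool(
  deltas=[
    [0.12,-0.99,0.08,0,0,0,60],
    [0.12,-0.99,0.08,0,0,0,60],
    [0.12,-0.99,0.08,0,0,0,60],
    [0.12,-0.99,0.08,0,0,0,60],
    [0.12,-0.99,0.08,0,0,0,60],
    [0.12,-0.99,0.08,0,0,0,60],
    [0.12,-0.99,0.08,0,0,0,60],
    [0.12,-0.99,0.08,0,0,0,60],
    [0.12,-0.99,0.08,0,0,0,60],
    [0.12,-0.99,0.08,0,0,0,60],
    [0.12,-0.99,0.08,0,0,0,60],
    [0.12,-0.99,0.08,0,0,0,60],
  ],
)

```text
time_s: 2.85
position: [0.353, 0.2924, 0.28]
orientation: [[-0.694, -0.72, 0.0], [-0.72, 0.694, 0.0], [-0.0, -0.0, -1.0]]
contact_force: [-0.9, -0.1, 0.2]
gripper_width: 0.706
grip_force: 0.0
```

Request:
drive_tool(
  deltas=[
    [0.12,-0.99,0.08,0,0,0,60],
    [0.12,-0.99,0.08,0,0,0,60],
    [0.12,-0.99,0.08,0,0,0,60],
    [0.12,-0.99,0.08,0,0,0,60],
    [0.12,-0.99,0.08,0,0,0,60],
    [0.12,-0.99,0.08,0,0,0,60],
    [0.12,-0.99,0.08,0,0,0,60],
    [0.12,-0.99,0.08,0,0,0,60],
    [0.12,-0.99,0.08,0,0,0,60],
    [0.12,-0.99,0.08,0,0,0,60],
    [0,0,0,0,0,0,60],
    [0,0,0,0,0,0,60],
  ],
)

```text
time_s: 4.05
position: [0.5098, 0.0996, 0.2597]
orientation: [[-0.695, -0.719, -0.001], [-0.719, 0.695, 0.0], [0.0, 0.001, -1.0]]
contact_force: [-0.6, 0.5, 0.6]
gripper_width: 0.704
grip_force: 0.0
```

```bash
python3 - <<'E'
from h import *
np.set_printoptions(precision=4,suppress=True)
o=bot.get_obs();print(o["position"],o["orientation"],o["joint_positions"],o["contact_force"],o["time_s"])
d=bot.get_image("wrist");save(d,"w1.png");print(d["fx"],-np.array(d["R"]).T@d["t"])
E
```

```text
[0.5098 0.0996 0.2597] [[-0.6946 -0.7194 -0.0006]
 [-0.7194  0.6946  0.0003]
 [ 0.0002  0.0007 -1.    ]] [ 0.0506  0.3055 -0.3414  0.9245  0.0003 -0.7524] [-0.6391  0.4666  0.5811] 4.05
309.70691628693146 [0.4632 0.0523 0.3302]
```

View pics/w1.png

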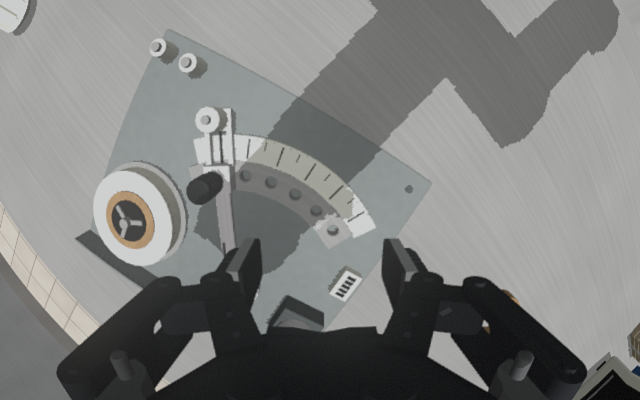

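The wrist view shows the knob at (205,188), the idler at (207,119), and holes at (246,175), (271,182), (295,194), (316,211) and (333,230). The fourth is (316,211). I'll refine the geometry from this.

```bash
cat >> h.py <<'E'
def fray(d,p,z):
    x=(p[0]-d["cx"])/d["fx"];y=(p[1]-d["cy"])/d["fy"];r=np.hypot(x,y)
    ray=np.array([x/r*np.sin(r),y/r*np.sin(r),np.cos(r)]);R=np.array(d["R"]);o=-R.T@np.array(d["t"]);w=R.T@ray
    return (o+(z-o[2])/w[2]*w)[:2]
E
python3 - <<'E'
from h import *
from scipy.optimize import least_squares
np.set_printoptions(precision=4,suppress=True)
d=bot.get_image("wrist")
g=cv2.cvtColor(d["img"],cv2.COLOR_RGB2GRAY)
H=[]
for p in((246,175),(271,182),(295,194),(316,211),(333,230)):
    w=g[p[1]-8:p[1]+9,p[0]-8:p[0]+9].astype(float); wt=np.clip(np.percentile(w,50)-15-w,0,None)
    yy,xx=np.mgrid[-8:9,-8:9]; wt*=(np.hypot(xx,yy)<7); c=(p[0]+(wt*xx).sum()/wt.sum(),p[1]+(wt*yy).sum()/wt.sum())
    print(c); H.append(fray(d,p,.03))
H=np.array(H);print(H)
th=np.radians(12)
def m(q):
    a=q[2]-th*np.arange(5); return q[:2]+.13*np.c_[np.cos(a),np.sin(a)]
f=lambda q:(m(q)-H).ravel()
q=least_squares(f,[.664,.116,-2.507]).x;print(q,np.degrees(q[2]),f(q));print(m(q)[3])
# knob by depth map: points z in .075-.11 near knob
vv,uu=np.mgrid[160:215,180:235]
x=(uu-d["cx"])/d["fx"];y=(vv-d["cy"])/d["fy"];r=np.hypot(x,y);Z=d["z_map"][160:215,180:235]
ray=np.stack([x/r*np.tan(r),y/r*np.tan(r),np.ones_like(r)],-1)*Z[...,None]
W=(ray-d["t"])@np.array(d["R"])
s=(W[...,2]>.06)&(Z>0);Wk=W[s];print(len(Wk),Wk[:,2].max());t=Wk[Wk[:,2]>Wk[:,2].max()-.006];print(t.min(0),t.max(0),t.mean(0))
E
```

```text
(np.float64(242.11217948717947), np.float64(176.5176282051282))
(np.float64(267.74342105263156), np.float64(183.71875))
(np.float64(292.4433781190019), np.float64(196.41842610364682))
(np.float64(314.82094594594594), np.float64(212.80405405405406))
(np.float64(332.4568621430765), np.float64(231.4025176542831))
[[0.5571 0.0417]
 [0.5439 0.0646]
 [0.5353 0.0902]
 [0.5325 0.1176]
 [0.5342 0.1447]]
[ 0.662   0.1186 -2.5049] -143.5226981696994 [ 0.0004 -0.0003 -0.0002  0.0001 -0.0002  0.0004 -0.0005 -0.0001  0.0004
 -0.0001]
[0.532  0.1175]
882 0.10499780006443692
[0.5624 0.0136 0.0991] [0.5848 0.0356 0.105 ] [0.5724 0.0248 0.1031]
```

Request:
drive_tool(
  deltas=[
    [0.084,-0.79,0,0,0,-0.04,60],
    [0.084,-0.79,0,0,0,0,60],
    [0.084,-0.79,0,0,0,0,60],
    [0.084,-0.79,0,0,0,0,60],
    [0.084,-0.79,0,0,0,0,60],
    [0,0,0.75,0,0,0,60],
    [0,0,0.75,0,0,0,60],
    [0,0,0.75,0,0,0,60],
    [0,0,0.75,0,0,0,60],
    [0,0,0.75,0,0,0,60],
    [0,0,0.75,0,0,0,60],
    [0,0,0,0,0,0,60],
  ],
)

```text
time_s: 5.35
position: [0.5727, 0.0236, 0.1448]
orientation: [[-0.69, -0.724, -0.005], [-0.724, 0.69, 0.0], [0.003, 0.004, -1.0]]
contact_force: [-0.7, 0.3, -0.5]
gripper_width: 0.699
grip_force: 0.0
```

```bash
python3 - <<'E'
from h import *
d=bot.get_image("wrist");save(d,"w2.png");o=bot.get_obs();print(o["contact_force"],o["ft_torque"])
E
```

```text
[-0.08087781  0.0332075   0.10978582] [0.00825264 0.01654453 0.03008725]
```

View pics/w2.png

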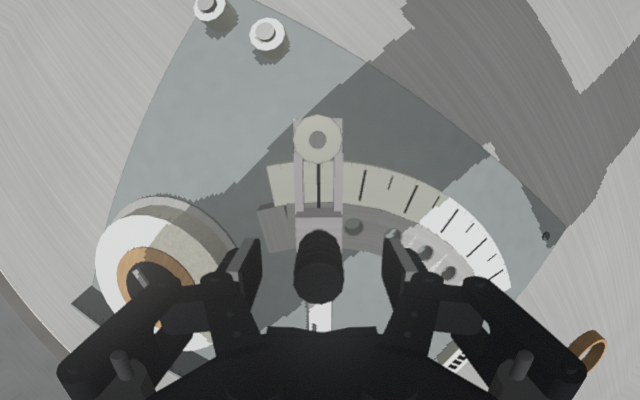

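The knob at (318,265) is centred between the pads, and the idler at (318,140) is clear. I'll close on it.

Request:
drive_tool(
  deltas=[
    [0,0,0,0,0,0,10],
    [0,0,0,0,0,0,10],
    [0,0,0,0,0,0,10],
    [0,0,0,0,0,0,10],
    [0,0,0,0,0,0,10],
    [0,0,0,0,0,0,10],
    [0,0,0,0,0,0,10],
    [0,0,0,0,0,0,10],
  ],
)

```text
time_s: 6.2
position: [0.5748, 0.024, 0.1486]
orientation: [[-0.69, -0.724, 0.002], [-0.724, 0.69, -0.0], [-0.001, -0.002, -1.0]]
contact_force: [-0.7, 0.1, 6.0]
gripper_width: 0.24
grip_force: 58.5
```

Request:
drive_tool(
  deltas=[
    [0,0,-0.1,0,0,0,10],
    [0,0,-0.1,0,0,0,10],
    [0,0,0,0,0,0,10],
    [0,0,0,0,0,0,10],
  ],
)

```text
time_s: 6.6
position: [0.5739, 0.0241, 0.1523]
orientation: [[-0.69, -0.724, -0.0], [-0.724, 0.69, -0.0], [0.0, 0.0, -1.0]]
contact_force: [-0.2, -1.2, -1.6]
gripper_width: 0.233
grip_force: 58.6
```

```bash
python3 - <<'E'
from h import *
np.set_printoptions(precision=4,suppress=True)
for i in range(3):
    d=bot.get_image("wrist");o=bot.get_obs();print(o["position"],o["contact_force"],o["ft_torque"],o["orientation"][2])
save(d,"w3.png")
E
```

```text
[0.5739 0.0241 0.1522] [ 0.6115 -0.2563 -0.6526] [-0.0425 -0.0451 -0.0003] [ 0.0002  0.0002 -1.    ]
[0.5739 0.0241 0.1522] [ 0.5994 -0.2541 -0.6545] [-0.0132 -0.0352  0.0186] [ 0.0002  0.0002 -1.    ]
[0.5739 0.0241 0.1522] [ 0.8168  0.3119 -1.2344] [-0.0381 -0.1183  0.0036] [ 0.0001  0.0002 -1.    ]
```

View pics/w3.png

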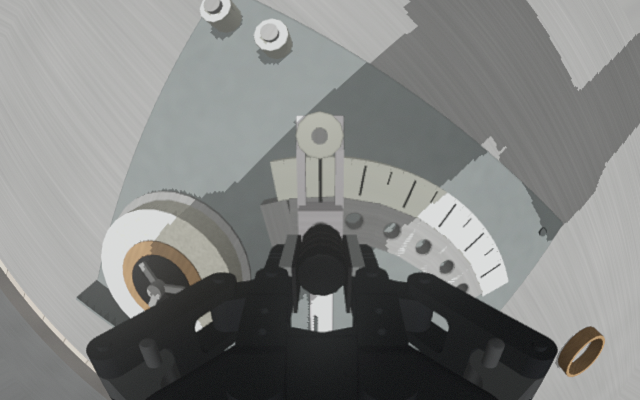

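The knob is gripped and the pin hangs free, about 5 mm up. I'll swing along the arc at 2.3° per row, turning the tool with the arm.

Request:
drive_tool(
  deltas=[
    [-0.0042,0.2087,0,0,0,0.2875,10],
    [-0.0042,0.2087,0,0,0,0.2875,10],
    [-0.0042,0.2087,0,0,0,0.2875,10],
    [-0.0042,0.2087,0,0,0,0.2875,10],
    [-0.0042,0.2087,0,0,0,0.2875,10],
    [-0.0042,0.2087,0,0,0,0.2875,10],
    [-0.0042,0.2087,0,0,0,0.2875,10],
    [-0.0042,0.2087,0,0,0,0.2875,10],
    [-0.0042,0.2087,0,0,0,0.2875,10],
    [-0.0042,0.2087,0,0,0,0.2875,10],
    [0,0,0,0,0,0,10],
  ],
)

```text
time_s: 7.85
position: [0.5447, 0.0661, 0.1524]
orientation: [[-0.918, -0.397, 0.001], [-0.397, 0.918, -0.002], [0.0, -0.002, -1.0]]
contact_force: [1.1, -2.8, -1.9]
gripper_width: 0.239
grip_force: 58.7
```

```bash
python3 - <<'E'
from h import *
np.set_printoptions(precision=4,suppress=True)
o=bot.get_obs();R=o["orientation"];p=o["position"];v=p[:2]-[.663,.1173]
print(p,np.hypot(*v),np.degrees(np.arctan2(v[1],v[0])),R.T@o["contact_force"],R.T@o["ft_torque"],R[:,0])
E
```

```text
[0.5447 0.0661 0.1524] 0.12893797896333753 -156.6013892562031 [ 0.0685 -2.9797  1.863 ] [ 0.9496 -0.0577  0.0253] [-0.9178 -0.3971  0.0001]
```

Request:
drive_tool(
  deltas=[
    [-0.0042,0.2087,0,0,0,0.2875,10],
    [-0.0042,0.2087,0,0,0,0.2875,10],
    [-0.0042,0.2087,0,0,0,0.2875,10],
    [-0.0042,0.2087,0,0,0,0.2875,10],
    [-0.0042,0.2087,0,0,0,0.2875,10],
    [-0.0042,0.2087,0,0,0,0.2875,10],
    [-0.0042,0.2087,0,0,0,0.2875,10],
    [-0.0042,0.2087,0,0,0,0.2875,10],
    [-0.0042,0.2087,0,0,0,0.2875,10],
    [-0.0042,0.2087,0,0,0,0.2875,10],
    [0,0,0,0,0,0,10],
  ],
)

```text
time_s: 8.95
position: [0.5338, 0.1163, 0.1524]
orientation: [[-1.0, -0.007, 0.0], [-0.007, 1.0, -0.003], [-0.0, -0.003, -1.0]]
contact_force: [0.1, -6.1, -0.2]
gripper_width: 0.235
grip_force: 59.0
```

```bash
python3 - <<'E'
from h import *
np.set_printoptions(precision=4,suppress=True)
d=bot.get_image("wrist");save(d,"w4.png")
cv2.imwrite("pics/w4c.png",cv2.resize(cv2.imread("pics/w4.png")[80:300,200:450],None,fx=2.7,fy=2.7,interpolation=cv2.INTER_CUBIC))
o=bot.get_obs();R=o["orientation"];p=o["position"];v=p[:2]-[.663,.1173]
print(p,np.hypot(*v),np.degrees(np.arctan2(v[1],v[0])),R.T@o["contact_force"],R.T@o["ft_torque"],R[:,0])
E
```

```text
[0.5338 0.1162 0.1524] 0.12923083499799173 -179.50269573025682 [-0.0334 -6.0496 -0.1102] [ 1.3639 -0.2115  0.0044] [-1.     -0.0077 -0.    ]
```

View pics/w4c.png

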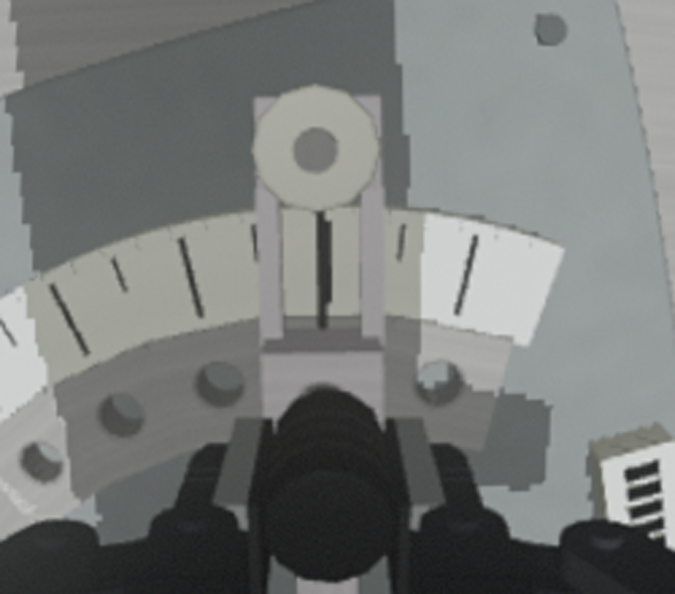

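The pointer sits in the fork at crop x≈321. Mark 4 is just right of it at about 327, midway between mark 3 at 190 and mark 5 at 467. That leaves about 1 mm, most of which is pin play in the eye. I'll nudge slightly and lower gently.

Request:
drive_tool(
  deltas=[
    [0,0.015,0,0,0,0.02,10],
    [0,0,0.04,0,0,0,10],
    [0,0,0.04,0,0,0,10],
    [0,0,0.04,0,0,0,10],
    [0,0,0.04,0,0,0,10],
    [0,0,0.04,0,0,0,10],
    [0,0,0,0,0,0,10],
  ],
)

```text
time_s: 9.7
position: [0.5341, 0.1163, 0.1477]
orientation: [[-1.0, -0.005, 0.001], [-0.005, 1.0, -0.003], [-0.001, -0.003, -1.0]]
contact_force: [0.5, -6.6, 1.3]
gripper_width: 0.238
grip_force: 59.1
```

Request:
drive_tool(
  deltas=[
    [0,0,0.02,0,0,0,10],
    [0,0,0.02,0,0,0,10],
    [0,0,0,0,0,0,10],
  ],
)

```text
time_s: 10.0
position: [0.5341, 0.1163, 0.1468]
orientation: [[-1.0, -0.005, 0.001], [-0.005, 1.0, -0.003], [-0.001, -0.003, -1.0]]
contact_force: [0.8, -5.8, 2.8]
gripper_width: 0.233
grip_force: 59.1
```

Request:
drive_tool(
  deltas=[
    [0,0,0.02,0,0,0,10],
    [0,0,0.02,0,0,0,10],
    [0,0,0.02,0,0,0,10],
    [0,0,0,0,0,0,10],
  ],
)

```text
time_s: 10.4
position: [0.5341, 0.1163, 0.1453]
orientation: [[-1.0, -0.005, 0.001], [-0.005, 1.0, -0.003], [-0.001, -0.003, -1.0]]
contact_force: [0.5, -5.3, 3.8]
gripper_width: 0.237
grip_force: 59.1
```

Request:
drive_tool(
  deltas=[
    [0,0,0.02,0,0,0,10],
    [0,0,0.02,0,0,0,10],
    [0,0,0.02,0,0,0,10],
    [0,0,0,0,0,0,10],
  ],
)

```text
time_s: 10.8
position: [0.5341, 0.1163, 0.1438]
orientation: [[-1.0, -0.005, 0.001], [-0.005, 1.0, -0.003], [-0.001, -0.003, -1.0]]
contact_force: [0.8, -5.9, 3.7]
gripper_width: 0.237
grip_force: 59.1
```

The force stays steady at about 3.7 N of friction while the height drops below plate level, so the nose is in the hole.

Request:
drive_tool(
  deltas=[
    [0,0,0.03,0,0,0,10],
    [0,0,0.03,0,0,0,10],
    [0,0,0.03,0,0,0,10],
    [0,0,0.03,0,0,0,10],
    [0,0,0,0,0,0,10],
  ],
)

```text
time_s: 11.3
position: [0.5341, 0.1162, 0.1408]
orientation: [[-1.0, -0.004, 0.001], [-0.004, 1.0, -0.003], [-0.001, -0.003, -1.0]]
contact_force: [0.4, -6.0, 2.8]
gripper_width: 0.239
grip_force: 59.1
```

Request:
drive_tool(
  deltas=[
    [0,0,0.03,0,0,0,10],
    [0,0,0.03,0,0,0,10],
    [0,0,0.03,0,0,0,10],
    [0,0,0,0,0,0,10],
  ],
)

```text
time_s: 11.7
position: [0.5342, 0.1162, 0.1386]
orientation: [[-1.0, -0.004, 0.001], [-0.004, 1.0, -0.003], [-0.001, -0.003, -1.0]]
contact_force: [0.7, -6.1, 2.1]
gripper_width: 0.237
grip_force: 59.1
```

Request:
drive_tool(
  deltas=[
    [0,0,0.03,0,0,0,10],
    [0,0,0.03,0,0,0,10],
    [0,0,0.03,0,0,0,10],
    [0,0,0,0,0,0,10],
  ],
)

```text
time_s: 12.1
position: [0.5342, 0.1163, 0.1367]
orientation: [[-1.0, -0.004, 0.001], [-0.004, 1.0, -0.003], [-0.001, -0.003, -1.0]]
contact_force: [0.1, -5.3, 6.3]
gripper_width: 0.234
grip_force: 59.8
```

Request:
drive_tool(
  deltas=[
    [0,0,0.02,0,0,0,10],
    [0,0,0,0,0,0,10],
  ],
)

```text
time_s: 12.3
position: [0.5342, 0.1163, 0.1367]
orientation: [[-1.0, -0.005, 0.001], [-0.005, 1.0, -0.003], [-0.001, -0.003, -1.0]]
contact_force: [-2.7, -5.2, 10.7]
gripper_width: 0.236
grip_force: 60.2
```

Descent stopped at 0.1367, about 12 mm below plate contact, and the force is rising, so the pin is home. Before letting go I'll ease the spring load onto the pin and hole.

Request:
drive_tool(
  deltas=[
    [0,-0.02,-0.015,0,0,0,10],
    [0,-0.02,0,0,0,0,10],
    [0,0,0,0,0,0,10],
  ],
)

```text
time_s: 12.6
position: [0.5342, 0.1154, 0.1367]
orientation: [[-1.0, -0.005, 0.001], [-0.005, 1.0, -0.003], [-0.001, -0.003, -1.0]]
contact_force: [-0.6, -5.9, 7.2]
gripper_width: 0.239
grip_force: 59.7
```

Request:
drive_tool(
  deltas=[
    [0,-0.02,0,0,0,0,10],
    [0,0,0,0,0,0,10],
  ],
)

```text
time_s: 12.8
position: [0.5342, 0.1151, 0.1367]
orientation: [[-1.0, -0.005, 0.001], [-0.005, 1.0, -0.002], [-0.001, -0.002, -1.0]]
contact_force: [-0.3, -4.3, 7.4]
gripper_width: 0.24
grip_force: 59.7
```

Request:
drive_tool(
  deltas=[
    [0,-0.02,0,0,0,0,10],
    [0,0,0,0,0,0,10],
  ],
)

```text
time_s: 13.0
position: [0.5342, 0.115, 0.1367]
orientation: [[-1.0, -0.005, 0.001], [-0.005, 1.0, -0.001], [-0.001, -0.001, -1.0]]
contact_force: [-0.8, -3.2, 6.3]
gripper_width: 0.235
grip_force: 59.7
```

Request:
drive_tool(
  deltas=[
    [0,-0.015,0,0,0,0,10],
    [0,0,0,0,0,0,10],
  ],
)

```text
time_s: 13.2
position: [0.5342, 0.1148, 0.1367]
orientation: [[-1.0, -0.005, 0.001], [-0.005, 1.0, -0.0], [-0.001, -0.0, -1.0]]
contact_force: [-1.3, -3.2, 6.1]
gripper_width: 0.233
grip_force: 59.7
```

Request:
drive_tool(
  deltas=[
    [0,-0.015,0,0,0,0,10],
    [0,-0.015,0,0,0,0,10],
    [0,0,0,0,0,0,26],
    [0,0,0,0,0,0,35],
    [0,0,0,0,0,0,50],
    [0,0,0,0,0,0,50],
    [0,0,0,0,0,0,50],
    [0,0,0,0,0,0,50],
  ],
)

```text
time_s: 14.0
position: [0.5336, 0.1146, 0.1357]
orientation: [[-1.0, -0.004, -0.0], [-0.004, 1.0, 0.0], [0.0, 0.0, -1.0]]
contact_force: [0.1, 1.3, -0.3]
gripper_width: 0.58
grip_force: 0.0
```

```bash
python3 - <<'E'
from h import *
np.set_printoptions(precision=4,suppress=True)
d=bot.get_image("wrist");save(d,"w5.png");o=bot.get_obs();print(o["position"],o["contact_force"])
cv2.imwrite("pics/w5c.png",cv2.resize(cv2.imread("pics/w5.png")[80:320,170:470],None,fx=2.4,fy=2.4,interpolation=cv2.INTER_CUBIC))
E
```

```text
[0.5336 0.1146 0.1357] [0.8952 0.6891 0.293 ]
```

View pics/w5c.png

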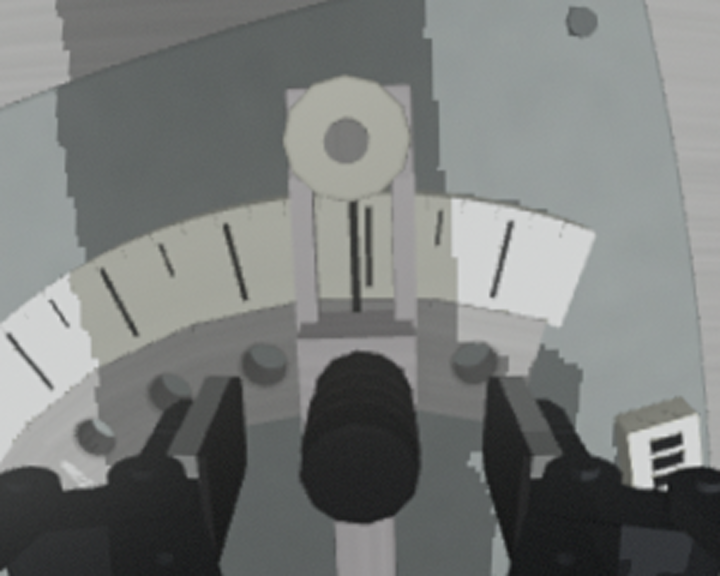

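The arm is held by the pin. The pointer is at x≈355, just behind mark 4 at 369, which is the play being taken up, and the fingers are clear. I'll retreat and check the knob height.

Request:
drive_tool(
  deltas=[
    [0,0,-0.3,0,0,0,50],
    [0,0,-0.6,0,0,0,50],
    [0,0,-0.8,0,0,0,50],
    [0,0,-0.8,0,0,0,50],
    [0,0,-0.8,0,0,0,50],
    [0,0,-0.8,0,0,0,50],
    [0,0,-0.5,0,0,0,50],
    [0,0,0,0,0,0,50],
    [0,0,0,0,0,0,50],
    [0,0,0,0,0,0,50],
  ],
)

```text
time_s: 15.05
position: [0.533, 0.1145, 0.2497]
orientation: [[-1.0, -0.004, -0.002], [-0.004, 1.0, -0.0], [0.002, -0.0, -1.0]]
contact_force: [-0.0, -0.3, 0.0]
gripper_width: 0.586
grip_force: 0.0
```

```bash
python3 - <<'E'
from h import *
np.set_printoptions(precision=4,suppress=True)
d=bot.get_image("wrist");save(d,"w6.png")
vv,uu=np.mgrid[0:400,0:640]
x=(uu-d["cx"])/d["fx"];y=(vv-d["cy"])/d["fy"];r=np.hypot(x,y)+1e-9;Z=d["z_map"]
W=(np.stack([x/r*np.tan(r),y/r*np.tan(r),np.ones_like(r)],-1)*Z[...,None]-d["t"])@np.array(d["R"])
s=(Z>0)&(np.hypot(W[...,0]-.533,W[...,1]-.116)<.009);z=W[s][:,2]
print(len(z),np.percentile(z,[50,75,90,99]))
s=(Z>0)&(np.hypot(W[...,0]-.533,W[...,1]-.116)<.02)&(W[...,2]>.045)&(W[...,2]<.058);print("block",s.sum(),np.median(W[s][:,2]))
a=cv2.imread("pics/w6.png");cv2.imwrite("pics/w6c.png",cv2.resize(a[60:320,150:490],None,fx=2.2,fy=2.2))
E
```

```text
411 [0.0916 0.092  0.0923 0.0929]
block 293 0.05319142927402546
```

View pics/w6c.png

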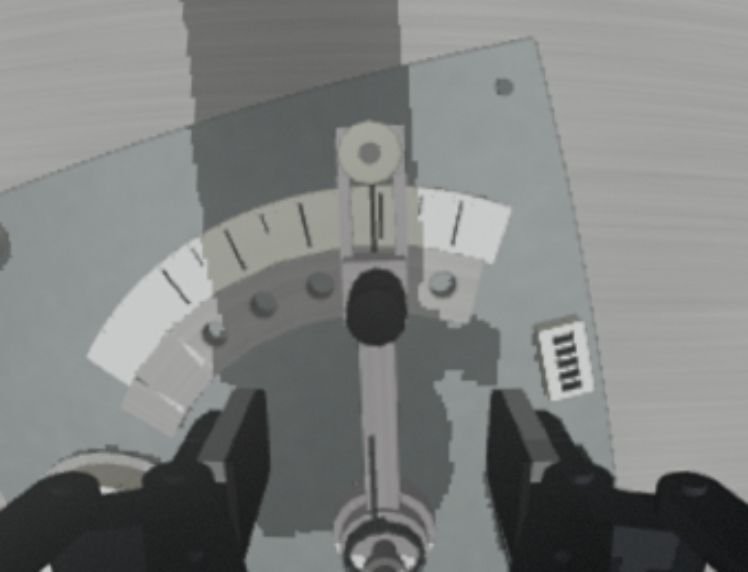

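The arm is at the fourth hole: three empty holes at x≈215, 264 and 320, and the fifth at 442. The knob top is at 91.6 mm against 91 expected, so the pin is home.

```bash
python3 -c "
from workcell import bot
print(bot.job_done())"
```

```text
the job is handed in; nothing more can be done
None
```

The tension arm is pinned at the fourth mark, with the index pin home in that hole and the gripper clear of everything; the job was handed in at about 15 s.

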